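# Bring a cell line up to pressure and lock the regulator

### The arm

A 6-joint arm with a two-finger parallel gripper is mounted at the origin on the work surface. World frame = base frame: x ahead of the robot, y to its left, z up, the work surface at z = 0. Lengths are in m, angles in degrees, forces in N, time in s.
With the tool pointing down it reaches from about 0.25 to 0.725 m from the base axis. Payload 9.7 kg.
Tool frame: the origin (TCP) lies at the very end of the fingers, on their centre line; the grasp point (between the pads) lies 19 mm behind it (bot.grip_point_offset is the z of the grasp point in the tool frame, in m); z points along the fingers, x is the direction in which the jaws open and shut, and the axes are right-handed (so a half turn about z gives the same grasp; the last joint's range is limited). The gripper opens to 85 mm and grips with 20 to 120 N. Pads are 22 mm wide; open, the fingers measure 114 mm over their backs; the gripper's body (76 mm by 85 mm) begins 54 mm behind the grasp point. The pads swing forward as they close: fully open they stand 13 mm farther back than shut.
Start: joints at [69.213, 4.979, 10.078, 95.1, 0, 90], TCP at [0.195, 0.514, 0.2] pointing down, gripper open.
Joint ranges: [-179.16, 179.16], [-48.56, 103.87], [-65.8, 70.77], [-126.05, 130.52], [-82.76, 87.17], [-180, 180]. Speed limits (degrees/s): [127.2, 127.2, 147.25, 180, 180, 180].

### API

Orientations are given as [roll, pitch, yaw] about the fixed x, y, z axes, in that order (R = Rz(yaw) Ry(pitch) Rx(roll)).
In Python, from workcell import get_obs, viewer, job_done, bot gives the robot as it stands.
- The arm moves only by the shell command python3 -m handwheel 'ROWS' [FORCE]. ROWS is JSON, a list of rows, each a list of 5 numbers: the closure, from 0 (fully open) to 1 (shut), then the shift along the world's x, y, z in m, then the turn about the world's z in degrees. A call has 1 to 5 rows; each row is the pose to reach, as a shift and turn from the pose measured when the call began; what a row does not reach only later rows make up. A row lasts 1/10 s, in which the tool goes at most 50 mm and 8.59 degrees, less where a joint would pass 70% of its speed; a pose out of reach is approached as far as the arm can. A call with a gripper value outside its range is refused whole. The fingers move at their own pace and stop on an object; FORCE is the grip in N (left out, the last holds). Time passes only in rows, so rows that repeat a pose let the fingers close. It gives the time, the measured TCP pose, the force and the opening at its end, in the units of the state.
- get_obs(): the state, without advancing time (a new reading comes with each control period).
- viewer.camera(name): name is "scene" or "top" or "wrist"; returns a dict with "color" (400x640x3 uint8, blue, green, red), "K" (3x3 intrinsics, pixels), "origin" and "orientation" of the camera in the world. Camera axes: x right, y down, z forward; pixel columns grow to the right and rows downward; lengths in m; the calibration is good to about 2 mm. A picture is of the moment at which its call begins. There is no depth.
- job_done(): hands the job in, once; it reports no verdict.
The state is a dict: "time": time; "q": joint angles; "qd": joint speeds; "joint_efforts": joint torques, N m; "ee_pos": TCP position; "tcp_rot": TCP orientation; "wrist_force": force on the tool from outside, world axes, zero at the start; "torque": the same for the moment, N m; "opening": finger opening in m.
Only numpy, scipy, OpenCV 4.12 (cv2) and the standard library are available. Lean on these libraries where they do the work, as an engineer would, in place of code of your own. Each camera call takes 0.05 s, during which the arm holds its last target.

### The job

On the pressure console, pull the locking regulator's big black fluted knob straight up to unlock it, turn it clockwise until the gauge needle stands at the set hand, then press the knob gently back down so that it drops fully home into its lock in the notch nearest to that setting, feeling for the notch with small turns either way and never forcing it, and let go. Do not brush the three valve handles standing close beside it, and leave the loose things on and around the console where they lie.

Things in the scene. Friction and masses are not known exactly. Their poses are not given: they have to be found in the camera images.
- console: Fixed grey box, 250 (x) by 360 (y) by 100 mm high; origin under its centre, z up. Four controls stand in a row along y at x = -62 mm, 56 mm apart (y = 84, 28, -28, -84 mm): regulator and star valve in the middle places, needle and ball valve at the ends, either way round. Behind them a pipe run along y, x = -18 to 6 mm, 25 mm high over the deck, then a dial gauge, 16 mm high, and an indicator.
- regulator: Fixed panel unit of the locking regulator and its gauge; origin on the deck (100 mm over the bench), on the knob's vertical axis. The gauge lies 122 mm beyond the knob along this body's x. The knob is a black fluted cylinder, 37 mm in diameter (39 mm at its foot), the tallest and stoutest of the four controls; locked it spans 6 to 40 mm over the deck.
- knob (a joint): How far the knob is pulled up, in m: 0 = locked, fully home; 0.006 = up against its stop. It slides against about 4 N of friction and stays where it is left. From 0.003 up it turns freely, taking about 0.1 N m, and stays where it is turned; lower than that, teeth inside it stand between the collar's teeth and it cannot turn.
- collar: Fixed steel collar under the knob, 35 mm across, with a ring of flat-topped lock teeth. Origin on the deck, on the knob's axis. Notches come every 30 to 40 degrees, unseen, with about 3 degrees of play either way. Off a notch the lowered knob lands on the teeth 2 to 2.5 mm above home and the push rises; lightly pressed and turned a little it drops in. Over 25 N, down or sideways, spoils the teeth.
- gauge_centre (a point): Centre of the gauge dial, behind the regulator on the deck; the dial is 94 mm across and lies flat, face up, under a clear glass.
- needle_tip (a point): Point on the gauge's slim black needle (it reaches 43 mm, with a short wide tail), 40 mm from the dial's centre. Turning the knob clockwise (seen from above) by 1 rad moves the needle clockwise by 0.34 rad; nothing else moves it.
- set_tip (a point): Point on the line of the set hand (black, 37 mm, square flag at its end, under the needle), 40 mm from the dial's centre. It marks the wanted pressure and stays put. At the start it stands 0.26 to 0.38 rad clockwise of the needle.
- star_valve: Valve beside the regulator: hex base with a five-lobed star knob, 34 mm across, top 32 mm over the deck, turns at a touch. Origin on the deck, on its axis.
- needle_valve: Needle valve: hex base with a knurled metal thumb knob, 24 mm across, top 32 mm over the deck, turns at a touch. Origin on the deck, on its axis.
- ball_valve: Ball valve: hex base with a black bar handle, 42 by 9 mm, top 34 mm over the deck, turns at a touch; the bar lies within 25 degrees of the console's x. Origin on the deck, on its axis.
- porous_stone: Loose grey porous stone, a disc 38 mm in diameter, 7 mm thick, lying on the deck beyond the pipe run. Origin under its centre.
- spanner: Loose steel spanner, 150 mm long, lying on the bench on the -y side of the console. Origin under its middle.
- top_cap: Loose aluminium specimen cap, 50 mm in diameter, 24 mm high, standing on the bench on the +y side of the console. Origin under its centre.

How it is judged (in metres and radians):
On the way, in this order (a step that is already met when the one before it is completed fails the run):
1. the knob is pulled up out of its lock (3 mm or more) (value of joint knob above 0.003 m), for 0.1 s.
2. the needle is brought to within 6 mm of the set hand (at their tips) (horizontal distance between needle_tip and set_tip below 0.006 m), for 0.1 s.
At the end, for the whole second after the job is handed in: The knob is locked (down to within 1 mm of home) and released, with the needle's tip within 6 mm of the set hand's (value of joint knob below 0.001 m and horizontal distance between needle_tip and set_tip below 0.006 m); the robot touches nothing.
It fails at once if the knob forced onto or against its lock teeth with more than 25 N (contact force between collar and anything else above 25 N).
It fails at once if the star, needle or ball valve brushed (touched with more than 0.5 N) (contact force between any of star_valve, needle_valve, ball_valve and the fingers above 0.5 N or contact force between any of star_valve, needle_valve, ball_valve and the arm above 0.5 N).
It fails at once if the porous stone, the spanner or the top cap moved by more than 8 mm (distance of any of porous_stone, spanner, top_cap from where it was at the start of the episode above 0.008 m).
It also fails if it takes over 61 s, if anything falls off the work surface, if the arm or the gripper's body presses on something with over 40 N, if the wrist force passes 120 N, or if a joint passes its speed limit or range.

## Working session

There is one attempt and no reset: what is moved stays moved. The work goes in short steps, Python scripts to look and compute and a shell command to move; the robot and the scene stay as the last step left them, time stands still between calls to the robot, and variables do not carry over. Pictures are saved under pics/ and viewed, and the job is handed in when it is done.

```bash
ls; mkdir -p pics
python3 - <<'E'
from workcell import get_obs, viewer, job_done, bot
import cv2
o=get_obs();print(o['time'],o['ee_pos'],o['tcp_rot'],o['opening'],o['wrist_force'],bot.grip_point_offset)
for n in ("top","scene","wrist"):
    c=viewer.camera(n);cv2.imwrite(f'pics/{n}0.png',c['color']);print(n,c['K'].tolist() if hasattr(c['K'],'tolist') else c['K'],c['origin'],c['orientation'])
E
```

```text
pics
0.0 [0.19509582 0.51391338 0.19947207] [1.79997882e+02 7.95997042e-02 6.92128778e+01] 0.08548794301841488 [-0.3184487  -0.17373392  0.22395168] -0.0187
top [[391.9392743433668, 0.0, 317.61645395206466], [0.0, 391.9392743433668, 202.5469976965815], [0.0, 0.0, 1.0]] [0.47143218 0.0591145  0.98067662] [-170.9238772    -0.38395186  -88.59159546]
scene [[412.922018339023, 0.0, 312.03923088630137], [0.0, 412.922018339023, 191.45042768132097], [0.0, 0.0, 1.0]] [ 0.95323222 -0.46652887  0.80082446] [-137.65605403   -0.51833089   32.75215595]
wrist [[334.26658861984345, 0.0, 324.1638617825861], [0.0, 334.26658861984345, 197.3662055476523], [0.0, 0.0, 1.0]] [0.13422376 0.53637496 0.37320179] [1.65083896e+02 3.39335293e-02 6.92425632e+01]
```

View pics/top0.png

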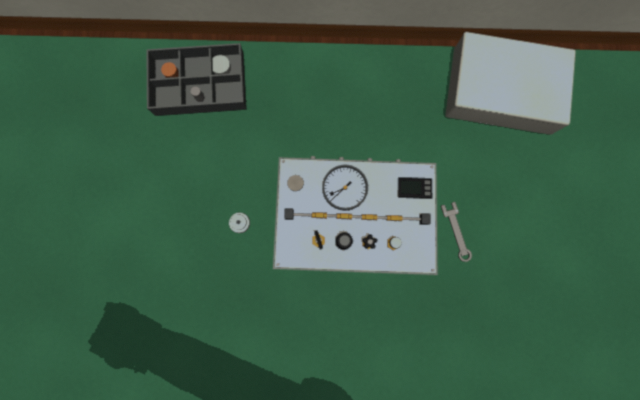

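View pics/scene0.png

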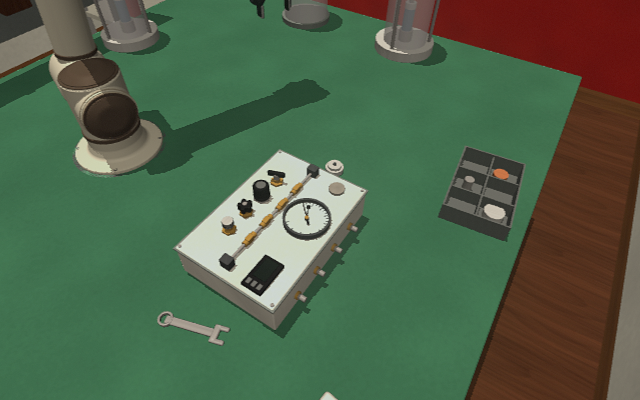

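View pics/wrist0.png

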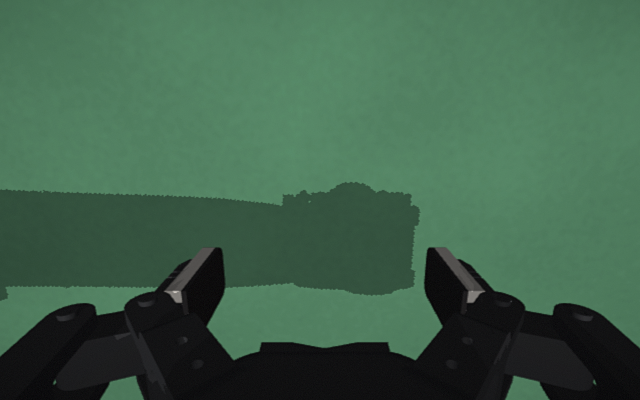

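The top view shows, left to right in the control row, the ball valve (318,240), regulator (344,241), star (370,241) and needle valve (395,243). The gauge is at (345,188).

```bash
cat > h.py <<'E'
import numpy as np, cv2
from scipy.spatial.transform import Rotation as R
from workcell import get_obs, viewer, bot
def ray(c,uv,z):
    K=np.array(c['K']);uv=np.atleast_2d(np.asarray(uv,float))
    d=np.c_[uv,np.ones(len(uv))]@np.linalg.inv(K).T
    d=d@R.from_euler('xyz',c['orientation'],degrees=True).as_matrix().T
    o=np.array(c['origin']);return o+d*((z-o[2])/d[:,2])[:,None]
def proj(c,P):
    P=np.atleast_2d(P);M=R.from_euler('xyz',c['orientation'],degrees=True).as_matrix()
    p=(P-np.array(c['origin']))@M@np.array(c['K']).T
    return p[:,:2]/p[:,2:]
E
python3 - <<'E'
from h import *
c=viewer.camera('top');im=c['color']
g=im.astype(int)
# console: non-green bright
m=((im.min(2)>110)).astype(np.uint8)*255
n,l,s,ce=cv2.connectedComponentsWithStats(m)
i=[k for k in range(1,n) if 250<ce[k][0]<450 and 150<ce[k][1]<280]
i=max(i,key=lambda k:s[k][4]);mm=(l==i).astype(np.uint8)
cn=max(cv2.findContours(mm,cv2.RETR_EXTERNAL,cv2.CHAIN_APPROX_NONE)[0],key=cv2.contourArea)
P=ray(c,cn.reshape(-1,2),0.1)[:,:2]
r=cv2.minAreaRect(P.astype(np.float32)*1000);print('rect',r)
ctr=np.array(r[0])/1000
# yaw
b=cv2.boxPoints(r);print(b)
# knob etc dark
d=cv2.inRange(im,(0,0,0),(60,60,60))
n,l,s,ce=cv2.connectedComponentsWithStats(d)
for k in range(1,n):
    if 270<ce[k][0]<440 and 150<ce[k][1]<275 and s[k][4]>15: print(ce[k],s[k],ray(c,ce[k],0.14)[0].round(4))
cv2.imwrite('pics/t1.png',cv2.resize(im[150:285,265:450],None,fx=4.3,fy=4.3,interpolation=cv2.INTER_CUBIC))
s_=viewer.camera('scene')['color'];cv2.imwrite('pics/s1.png',cv2.resize(s_[145:325,170:375],None,fx=3.3,fy=3.3,interpolation=cv2.INTER_CUBIC))
E
```

```text
rect ((589.5155029296875, -31.015289306640625), (362.23876953125, 256.6073303222656), 89.44276428222656)
[[ 459.45642 -210.8783 ]
 [ 716.05164 -213.37393]
 [ 719.5746   148.84772]
 [ 462.97937  151.34335]]
[413.19680851 187.64716312] [398 178  34  20 564] [ 0.6442 -0.1516  0.14  ]
[421.625 219.375] [420 214   7  10  32] [ 0.5748 -0.1688  0.14  ]
[317.95918367 239.06122449] [315 231   7  17  49] [0.5267 0.0541 0.14  ]
[342.84347826 240.90434783] [336 233  16  16 115] [0.5241 0.0008 0.14  ]
[368.74712644 241.48275862] [363 235  14  13  87] [ 0.5243 -0.0547  0.14  ]
```

View pics/t1.png

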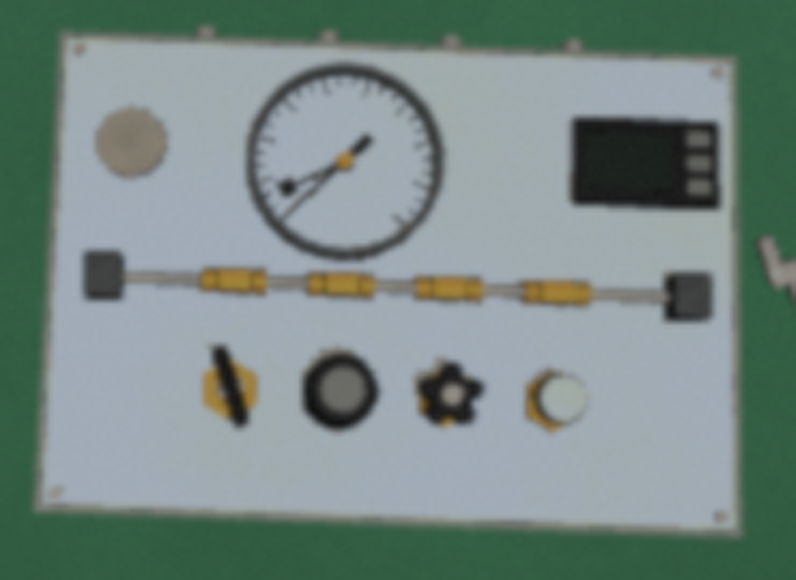

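View pics/s1.png

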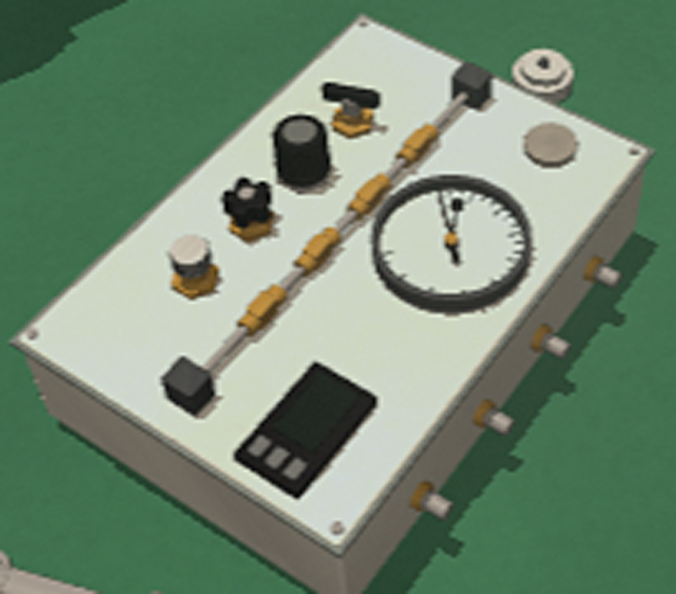

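The knob is near (0.525, 0.000) and its neighbours lie along y. I'll grip with the jaws roughly along x, starting near +35° yaw, so the clockwise turn sweeps through the x direction. I'm going to hover and measure with the wrist camera.

```bash
python3 -m handwheel '[[0.4,0.04,-0.05,0.02,-4],[0.4,0.07,-0.10,0.02,-8],[0.4,0.10,-0.15,0.02,-12],[0.4,0.13,-0.20,0.02,-16],[0.4,0.16,-0.25,0.02,-20]]' 25; python3 -m handwheel '[[0.4,0.03,-0.05,0.0,-3],[0.4,0.07,-0.10,0.0,-6],[0.4,0.10,-0.15,0.0,-9],[0.4,0.14,-0.20,0.0,-12],[0.4,0.17,-0.26,0.0,-14]]'; python3 -c "from workcell import get_obs as g;o=g();print(o['ee_pos'],o['tcp_rot'])"
```

```text
time: 0.75
ee_pos: [0.3302, 0.3048, 0.2198]
tcp_rot: [180.0, 0.0, 49.1]
wrist_force: [0.4, 0.5, 0.4]
opening: 0.0514
time: 1.25
ee_pos: [0.4691, 0.0969, 0.2198]
tcp_rot: [180.0, -0.0, 35.0]
wrist_force: [-0.6, 0.8, 0.3]
opening: 0.051
[0.46911693 0.09690956 0.21979255] [ 1.79987269e+02 -2.52325687e-02  3.49588819e+01]
```

```bash
python3 -m handwheel '[[0.4,0.025,-0.045,0.0,0],[0.4,0.054,-0.097,0.0,0],[0.4,0.054,-0.097,0.0,0],[0.4,0.054,-0.097,0.0,0]]'
python3 - <<'E'
from h import *
c=viewer.camera('wrist');cv2.imwrite('pics/w1.png',c['color']);print(get_obs()['ee_pos'],c['origin'],c['orientation'])
E
```

```text
time: 1.65
ee_pos: [0.5235, -0.0018, 0.2191]
tcp_rot: [-180.0, 0.0, 34.8]
wrist_force: [-0.3, 0.2, 0.7]
opening: 0.0512
[ 5.23001219e-01 -4.93112860e-04  2.19413354e-01] [0.48652735 0.05091843 0.39276995] [1.65113252e+02 5.89753804e-02 3.48082244e+01]
```

View pics/w1.png

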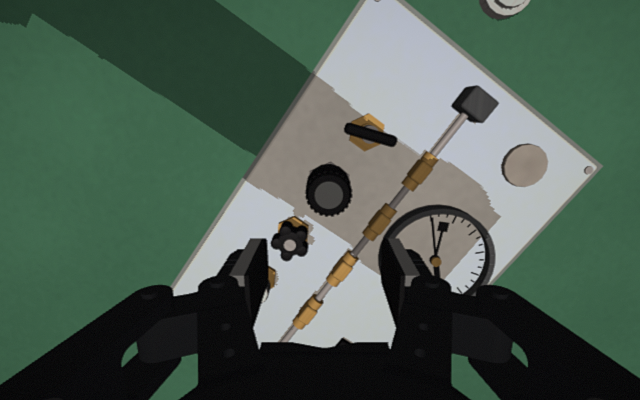

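The wrist view shows the knob's grey top disc at about (329,191), the star at (290,242), the ball bar at (371,133), and the gauge centre at (436,262) with the needle and set hand above it. Next I'll measure these.

Run:
```python
from h import *
c=viewer.camera('wrist');im=c['color'];cv2.imwrite('pics/w2.png',cv2.resize(im[80:300,230:510],None,fx=2.8,fy=2.8,interpolation=cv2.INTER_CUBIC))
g=cv2.cvtColor(im,cv2.COLOR_BGR2GRAY)
print(g[185:197:3,300:360:4])
m=cv2.inRange(g,45,110); 
n,l,s,ce=cv2.connectedComponentsWithStats((m[160:225,300:358]).copy())
for k in range(1,n): print(s[k],ce[k]+[300,160],ray(c,ce[k]+[300,160],0.14)[0])
print('tcp proj',proj(c,get_obs()['ee_pos']))
m=cv2.inRange(g,0,62)
n,l,s,ce=cv2.connectedComponentsWithStats(m)
for k in range(1,n):
    if s[k][4]>60 and ce[k][1]<270: print('dark',s[k],ce[k],ray(c,ce[k],0.13)[0].round(4))
```

```text
[[135 136   0  20  18  41  72  70  71  38  17  19   9 135 134]
 [134 130   4  19  26  69  69  70  70  71  22  16   1 139 133]
 [133 129  11  16  71  69  70  69  70  69  66  16  10 139 134]
 [135 121  16  15  70  70  69  69  70  70  72  17  13 138 135]]
[25  3 10  4 18] [329.55555556 164.61111111] [0.51279178 0.02043493 0.14      ]
[19  6  4  2  4] [320.5  166.25] [0.50784051 0.01544097 0.14      ]
[19  7 33 52 93] [341.86021505 196.53763441] [0.53519543 0.00533041 0.14      ]
[ 7  8 11 13 20] [310.65 173.15] [0.50468137 0.00670831 0.14      ]
[ 6 23  1  3  3] [306. 184.] [ 0.50653593 -0.00240854  0.14      ]
[ 14  23  29  28 609] [327.83908046 196.45648604] [ 0.52615505 -0.00089597  0.14      ]
[ 5 28  1  1  1] [305. 188.] [ 0.50768326 -0.00549121  0.14      ]
[ 5 30  2 12 12] [305.08333333 195.5       ] [ 0.51111069 -0.01044745  0.14      ]
[ 6 43  4  4  5] [307.2 204.8] [ 0.51671918 -0.01576788  0.14      ]
[ 9 48  5  4  6] [310.66666667 209.66666667] [ 0.52121822 -0.01751578  0.14      ]
[14 53  5  2  5] [316.  213.8] [ 0.52662233 -0.01792593  0.14      ]
[ 0 61  6  4 10] [302.1 2
[... 167 characters left out ...]
  ]
dark [479   0  34  23 222] [490.44594595  12.56756757] [0.5449 0.1735 0.13  ]
dark [451  88  46  36 440] [467.49090909 105.57045455] [0.5737 0.116  0.13  ]
dark [344 125  52  24 628] [369.16401274 136.15764331] [0.5263 0.055  0.13  ]
dark [501 147  19  36  73] [505.80821918 162.38356164] [0.6273 0.1005 0.13  ]
dark [401 154  25  31 129] [413.60465116 169.56589147] [0.5711 0.0542 0.13  ]
dark [ 305  165   46   53 1328] [327.57304217 189.04442771] [0.524 0.002 0.13 ]
dark [362 205  27  30 125] [374.432 219.08 ] [0.5705 0.0032 0.13  ]
dark [429 219  19  46 234] [436.85897436 238.        ] [0.6237 0.0199 0.13  ]
dark [271 220  36  42 876] [290.25913242 240.66552511] [ 0.5239 -0.0527  0.13  ]
```

View pics/w2.png

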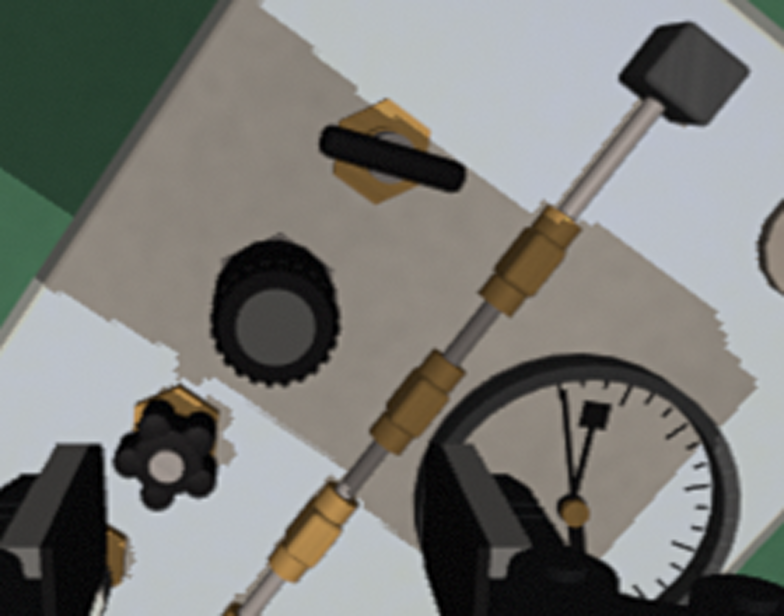

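Run:
```python
from h import *
W=viewer.camera('wrist');T=viewer.camera('top');S=viewer.camera('scene')
f=lambda uv,s,o:np.array(uv)/s+np.array(o)
print('knob wrist disc',ray(W,(327.84,196.46),.14)[0],'mid of gripper pads')
# disc in scene view
g=cv2.cvtColor(S['color'],cv2.COLOR_BGR2GRAY);print(g[178:190,252:272])
# gauge hands wrist
z=.112
p=[f(x,2.8,(230,80)) for x in [(573,511),(563,390),(596,414)]]
P=ray(W,p,z)[:,:2];v=P[1:]-P[0];a=np.arctan2(v[:,1],v[:,0]);print(P,np.linalg.norm(v,axis=1),a,a[0]-a[1])
```

```text
knob wrist disc [ 5.2598205e-01 -1.1402101e-04  1.4000000e-01] mid of gripper pads
[[138 139 139 139 140 139 138 139 139 138 139 139 137 139 137 135 134 135
  132 110]
 [138 139 138 139 139 139 140 129 108 108 126 143 142 140 138 137 137 138
  131 113]
 [138 138 139 140 115  61  32  19  19  21  20  17  51  93 124 139 138 138
  124  99]
 [138 139 126  76  19  24  38  47  53  61  52  33  23  19  73 124 139 140
  124  96]
 [139 115  54  18  33  62  74  74  73  74  72  73  61  31  21  50 109 142
  120  87]
 [127  86  36  28  58  72  73  71  71  71  71  73  75  59  25  20  75 125
  113  68]
 [116  53  19  44  66  72  71  71  72  70  71  71  75  60  32  25  52 114
  123  77]
 [ 80  16  24  44  66  72  71  72  71  71  72  72  73  57  27  26  33 106
  145 135]
 [ 83  19  27  36  62  72  72  73  72  72  72  73  62  39  27  29  20 100
  142 139]
 [110  19  23  26  38  60  73  74  73  73  75  65  39  27  29  28  22 100
  141 137]
 [109  20  24  26  27  31  39  50  53  45  38  25  28  29  30  27  23 102
  143 138]
 [111  35  24  24  27  27  27  25  25  27  30  28  30  30  28  26  23  78
  127 141]]
[[ 0.64692321 -0.00103483]
 [ 0.61746557  0.02936721]
 [ 0.63124341  0.02917399]] [0.04233245 0.0340357 ] [2.34041888 2.04956507] 0.29085380797504445
```

```bash
python3 -m handwheel '[[0.4,0.003,0.0,-0.03,0],[0.4,0.003,0.0,-0.06,0],[0.4,0.003,0,-0.06,0],[0.4,0.003,0,-0.06,0]]'
python3 - <<'E'
from h import *
c=viewer.camera('wrist');im=c['color'];cv2.imwrite('pics/w3.png',im);o=get_obs();print(o['ee_pos'])
g=cv2.cvtColor(im,cv2.COLOR_BGR2GRAY)
m=cv2.morphologyEx(cv2.inRange(g,55,85),cv2.MORPH_OPEN,np.ones((5,5)))
n,l,s,ce=cv2.connectedComponentsWithStats(m)
for k in range(1,n):
    if s[k][4]>300 : print(s[k],ce[k],ray(c,ce[k],0.14)[0])
print('tcp proj',proj(c,o['ee_pos']))
E
```

```text
time: 2.3
ee_pos: [0.5252, 0.0019, 0.1609]
tcp_rot: [180.0, -0.0, 35.1]
wrist_force: [-0.5, 0.3, 1.0]
opening: 0.0511
[0.52583108 0.00175118 0.1617916 ]
[ 563    0   77   48 1939] [612.98710676  16.06034038] [0.5849664  0.18027076 0.14      ]
[  0  11  30  34 651] [11.0030722  29.68049155] [ 0.32849975 -0.00840767  0.14      ]
[  114    26   194   138 14137] [216.2456674  88.1680696] [0.43262539 0.02876716 0.14      ]
[ 495   87   44   43 1130] [516.61150442 107.87345133] [0.57603029 0.1168814  0.14      ]
[307 206  35  34 942] [323.7611465  222.34819533] [ 0.52650032 -0.00112125  0.14      ]
[390 233  27  43 478] [402.22175732 255.39539749] [0.57969577 0.00938783 0.14      ]
[232 241  26  35 391] [244.49104859 259.34526854] [ 0.49968773 -0.05027354  0.14      ]
[   0  305   52   78 2300] [ 17.99043478 342.00130435] [ 0.40586028 -0.19124448  0.14      ]
[ 52 311  33  20 394] [ 69.08121827 320.59390863] [ 0.42734    -0.15567298  0.14      ]
[ 602  315   38   62 1550] [625.03806452 343.6083871 ] [0.74473952 0.04577341 0.14      ]
tcp proj [[325.73983967 230.71453285]]
```

View pics/w3.png

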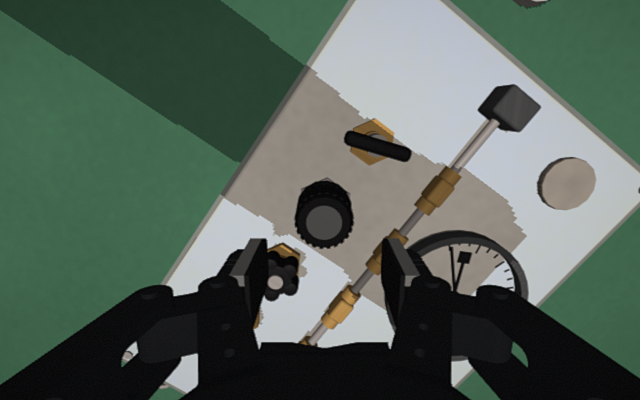

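```bash
python3 -m handwheel '[[0.4,0.0005,-0.002,0,0],[0.4,0.0005,-0.002,-0.01,0],[0.4,0.0005,-0.002,-0.015,0],[0.4,0.0005,-0.002,-0.015,0]]'
python3 - <<'E'
from h import *
for i in range(3):
    c=viewer.camera('wrist');o=get_obs();im=c['color']
    g=cv2.cvtColor(im,cv2.COLOR_BGR2GRAY)
    m=cv2.morphologyEx(cv2.inRange(g,55,85),cv2.MORPH_OPEN,np.ones((5,5)))
    n,l,s,ce=cv2.connectedComponentsWithStats(m)
    for k in range(1,n):
        if s[k][4]>300 and 290<ce[k][0]<360: 
            p=ray(c,ce[k],0.14)[0];d=(p-o['ee_pos'])[:2];y=np.radians(o['tcp_rot'][2]);print(o['ee_pos'],o['wrist_force'],ce[k],p,'tool dx,dy',d@[np.cos(y),np.sin(y)],d@[np.sin(y),-np.cos(y)])
cv2.imwrite('pics/w4.png',im)
cv2.imwrite('pics/s4.png',cv2.resize(viewer.camera('scene')['color'][80:300,150:380],None,fx=2.6,fy=2.6,interpolation=cv2.INTER_CUBIC))
E
```

```text
time: 2.75
ee_pos: [0.5259, -0.0003, 0.1458]
tcp_rot: [180.0, -0.1, 35.1]
wrist_force: [-0.5, -0.3, -0.2]
opening: 0.0509
[ 5.26017295e-01 -3.14105732e-04  1.46214765e-01] [ 0.35696647  0.51196688 -0.19425697] [324.68801464 227.23421775] [ 0.52630108 -0.00114423  0.14      ] tool dx,dy -0.00024522642435180546 0.000842322538058649
[ 5.26159780e-01 -3.07614315e-04  1.46565313e-01] [ 0.12713776  0.08706583 -0.11443981] [324.61983471 226.75665748] [ 0.52631697 -0.00106167  0.14      ] tool dx,dy -0.0003050805827099554 0.0007072717966045826
[ 5.26290563e-01 -2.99208660e-04  1.46819545e-01] [ 0.16526424 -0.59232771  0.18667179] [324.37534247 226.46118721] [ 0.52632759 -0.00109003  0.14      ] tool dx,dy -0.00042453247035487384 0.0006682394544634451
```

View pics/w4.png

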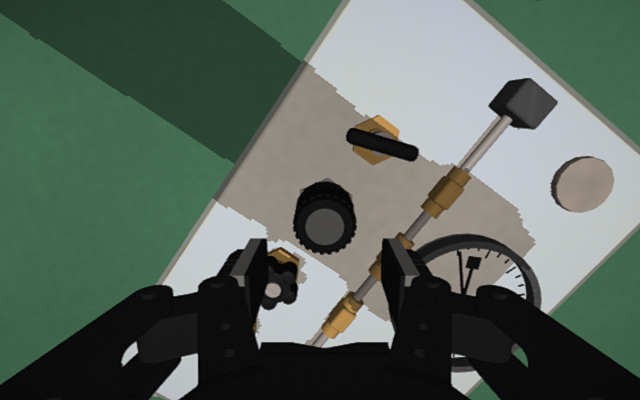

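View pics/s4.png

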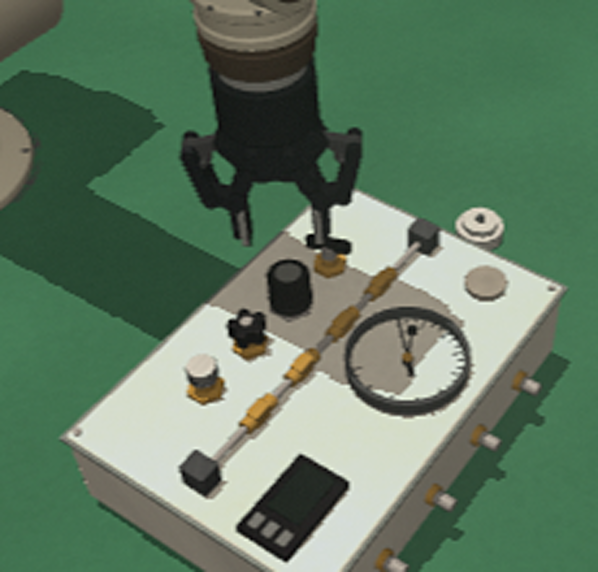

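Run:
```python
from h import *
c=viewer.camera('scene');
for P in [(.526,-.0005,.146),(.526,-.0005,.155),(.526,-.0005,.14),(.526+.0256*.82,.0256*.57,.155),(.526-.0256*.82,-.0256*.57,.155)]:
    print(P,(proj(c,P)[0]-[150,80])*2.6)
```

```text
(0.526, -0.0005, 0.146) [286.82024746 265.85078806]
(0.526, -0.0005, 0.155) [285.91972634 258.41211479]
(0.526, -0.0005, 0.14) [287.41325988 270.74931355]
(0.546992, 0.014591999999999999, 0.155) [316.97045857 257.45656859]
(0.505008, -0.014591999999999999, 0.155) [255.54893466 258.64825584]
```

Run:
```python
from h import *
c=viewer.camera('wrist');o=get_obs();y=np.radians(o['tcp_rot'][2]);t=np.array([np.cos(y),np.sin(y)]);n=np.array([np.sin(y),-np.cos(y)])
for z in (.146,.155,.165):
  for s in (-1,1):
    for w in (-.011,.011):
      P=np.r_[o['ee_pos'][:2]+s*.0256*t+w*n,z];print(z,s,w,proj(c,P)[0].round(1))
im=c['color'];cv2.imwrite('pics/w5.png',cv2.resize(im[220:320,230:430],None,fx=4,fy=4,interpolation=cv2.INTER_CUBIC))
```

```text
0.146 -1 -0.011 [278.1 209.7]
0.146 -1 0.011 [279.5 247.1]
0.146 1 -0.011 [371.9 209.7]
0.146 1 0.011 [370.5 247. ]
0.155 -1 -0.011 [275.9 214.8]
0.155 -1 0.011 [277.4 253.8]
0.155 1 -0.011 [374.3 214.8]
0.155 1 0.011 [372.7 253.8]
0.165 -1 -0.011 [273.1 221.1]
0.165 -1 0.011 [274.7 262.1]
0.165 1 -0.011 [377.3 221. ]
0.165 1 0.011 [375.5 262.1]
```

View pics/w5.png

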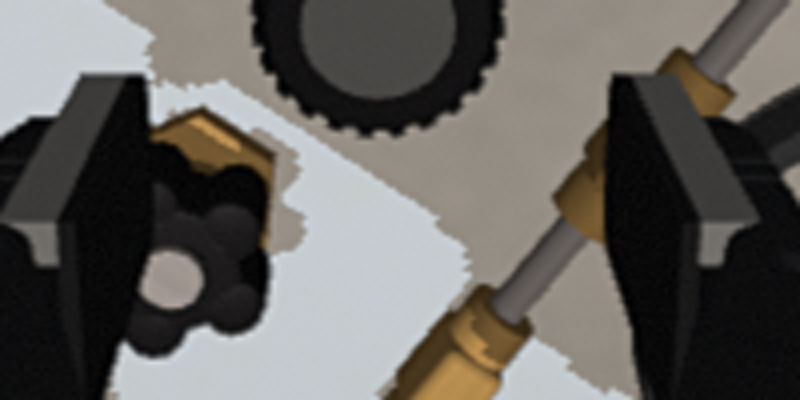

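```bash
python3 -m handwheel '[[0.4,0,-0.0008,-0.01,0],[0.4,0,-0.0008,-0.02,0],[0.4,0,-0.0008,-0.028,0],[0.4,0,-0.0008,-0.028,0],[0.4,0,-0.0008,-0.028,0]]'
python3 - <<'E'
from h import *
c=viewer.camera('wrist');o=get_obs();im=c['color'];print(o['ee_pos'])
cv2.imwrite('pics/w6.png',im)
cv2.imwrite('pics/s6.png',cv2.resize(viewer.camera('scene')['color'][140:260,200:340],None,fx=5,fy=5,interpolation=cv2.INTER_CUBIC))
E
```

```text
time: 3.55
ee_pos: [0.5262, -0.0011, 0.1187]
tcp_rot: [179.9, -0.1, 35.1]
wrist_force: [0.7, 0.8, 1.0]
opening: 0.0511
[ 0.52643227 -0.0010592   0.11906727]
```

View pics/w6.png

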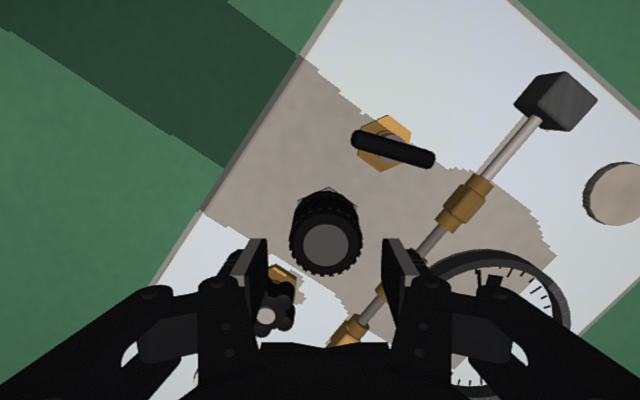

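View pics/s6.png

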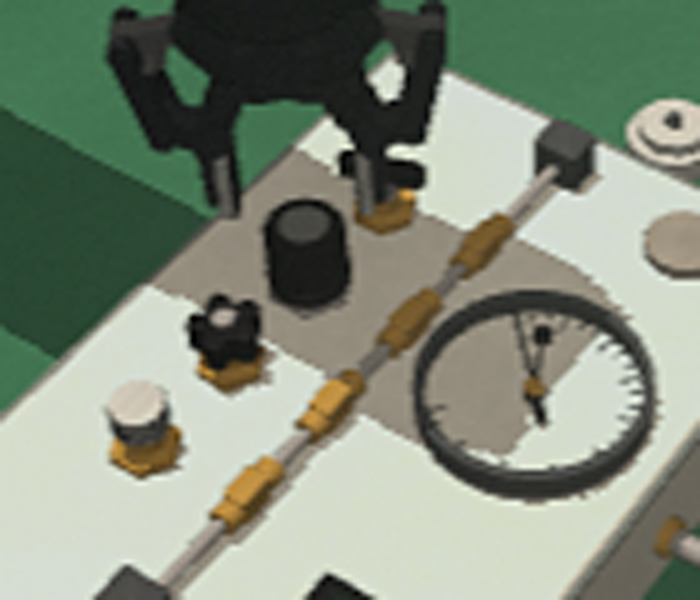

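Run:
```python
from h import *
W=viewer.camera('wrist');S=viewer.camera('scene');o=get_obs();y=np.radians(o['tcp_rot'][2]);t=np.array([np.cos(y),np.sin(y)]);n=np.array([np.sin(y),-np.cos(y)])
cv2.imwrite('pics/s7.png',cv2.resize(S['color'][140:200,210:310],None,fx=8,fy=8,interpolation=cv2.INTER_CUBIC))
for wp,sp in (((266,239),(247,183.5)),((383.5,239),(275,182))):
  for z in (.12,.13,.14,.15,.16):
    a=ray(W,wp,z)[0,:2]-o['ee_pos'][:2];b=ray(S,sp,z)[0,:2]-o['ee_pos'][:2]
    print(z,'wrist tool xy',np.round([a@t,a@n],4),'scene',np.round([b@t,b@n],4))
```

```text
0.12 wrist tool xy [-0.0327  0.0054] scene [-0.0334 -0.0228]
0.13 wrist tool xy [-0.0309  0.0013] scene [-0.0317 -0.0133]
0.14 wrist tool xy [-0.029  -0.0027] scene [-0.03   -0.0037]
0.15 wrist tool xy [-0.0272 -0.0068] scene [-0.0283  0.0058]
0.16 wrist tool xy [-0.0254 -0.0108] scene [-0.0266  0.0153]
0.12 wrist tool xy [0.0324 0.0054] scene [ 0.0299 -0.0254]
0.13 wrist tool xy [0.0304 0.0014] scene [ 0.0306 -0.0159]
0.14 wrist tool xy [ 0.0285 -0.0027] scene [ 0.0314 -0.0063]
0.15 wrist tool xy [ 0.0266 -0.0068] scene [0.0322 0.0033]
0.16 wrist tool xy [ 0.0247 -0.0108] scene [0.0329 0.0129]
```

View pics/s7.png

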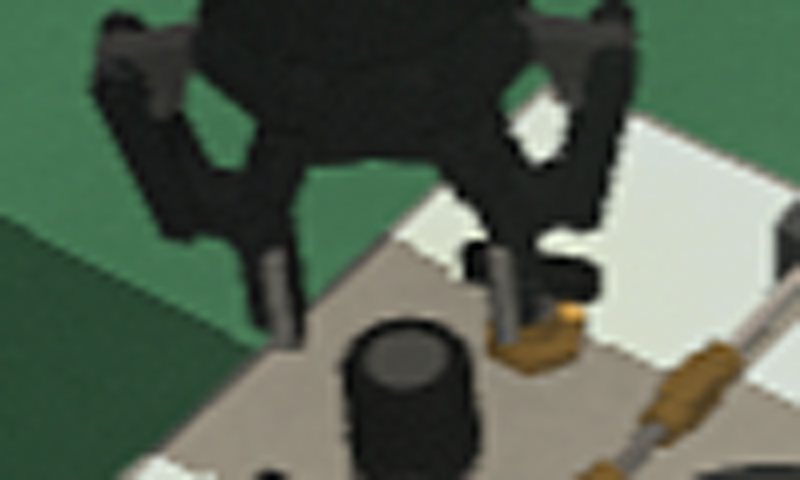

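Both views put the fingertips near z ≈ 0.155, well above the reported TCP height because the pads sit back when open. I'll go lower in small steps and check after each.

```bash
python3 -m handwheel '[[0.4,0,0,-0.005,0],[0.4,0,0,-0.01,0],[0.4,0,0,-0.01,0],[0.4,0,0,-0.01,0]]'
python3 - <<'E'
from h import *
W=viewer.camera('wrist');S=viewer.camera('scene');o=get_obs();print(o['ee_pos'])
a=cv2.resize(S['color'][140:200,210:310],None,fx=6,fy=6,interpolation=cv2.INTER_CUBIC)
b=cv2.resize(W['color'][170:290,220:440],None,fx=600/220,fy=600/220)[:240]
cv2.imwrite('pics/c1.png',np.vstack([a,b]))
E
```

```text
time: 4.15
ee_pos: [0.5265, -0.0011, 0.1091]
tcp_rot: [179.9, -0.1, 35.1]
wrist_force: [-1.4, 0.6, 0.4]
opening: 0.0512
[ 0.52669815 -0.00107287  0.10948421]
```

View pics/c1.png

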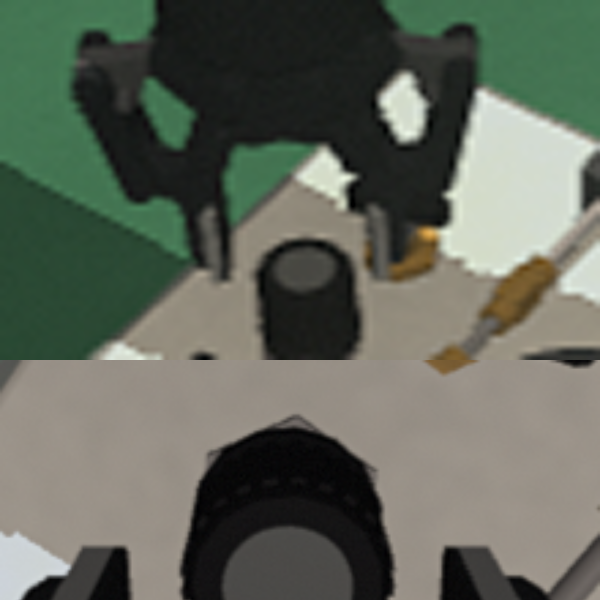

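```bash
python3 -m handwheel '[[0.4,0,0,-0.005,0],[0.4,0,0,-0.01,0],[0.4,0,0,-0.012,0],[0.4,0,0,-0.012,0]]'
python3 - <<'E'
from h import *
W=viewer.camera('wrist');S=viewer.camera('scene');o=get_obs();print(o['ee_pos'])
a=cv2.resize(S['color'][140:200,210:310],None,fx=6,fy=6,interpolation=cv2.INTER_CUBIC)
b=cv2.resize(W['color'][170:290,220:440],None,fx=600/220,fy=600/220)[:240]
cv2.imwrite('pics/c2.png',np.vstack([a,b]))
E
```

```text
time: 4.65
ee_pos: [0.5264, -0.0011, 0.0969]
tcp_rot: [179.9, -0.1, 35.1]
wrist_force: [-0.9, -0.7, 0.9]
opening: 0.0512
[ 0.526654   -0.00104607  0.09746667]
```

View pics/c2.png

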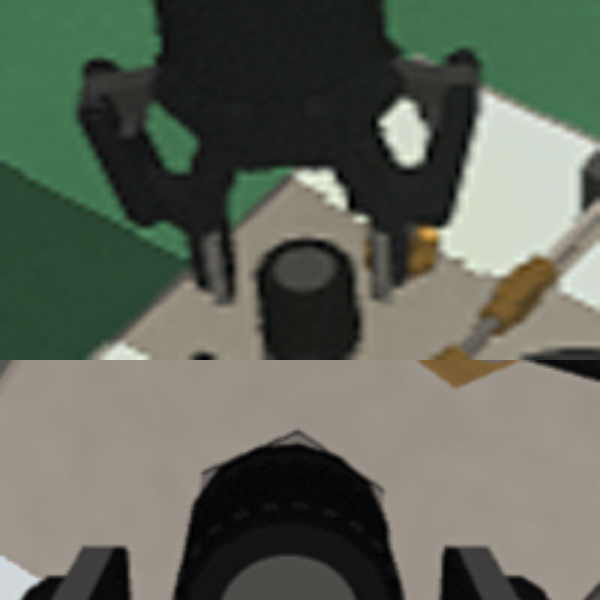

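```bash
python3 -m handwheel '[[0.4,0,0,-0.004,0],[0.4,0,0,-0.008,0],[0.4,0,0,-0.012,0],[0.4,0,0,-0.012,0]]'
python3 - <<'E'
from h import *
W=viewer.camera('wrist');S=viewer.camera('scene');o=get_obs();print(o['ee_pos'])
a=cv2.resize(S['color'][140:200,210:310],None,fx=6,fy=6,interpolation=cv2.INTER_CUBIC)
b=cv2.resize(W['color'][170:290,220:440],None,fx=600/220,fy=600/220)[:240]
cv2.imwrite('pics/c3.png',np.vstack([a,b]))
E
```

```text
time: 5.15
ee_pos: [0.5263, -0.001, 0.0846]
tcp_rot: [179.9, -0.1, 35.1]
wrist_force: [-0.1, -0.4, -0.2]
opening: 0.0512
[ 0.52653621 -0.00106975  0.0852869 ]
```

View pics/c3.png

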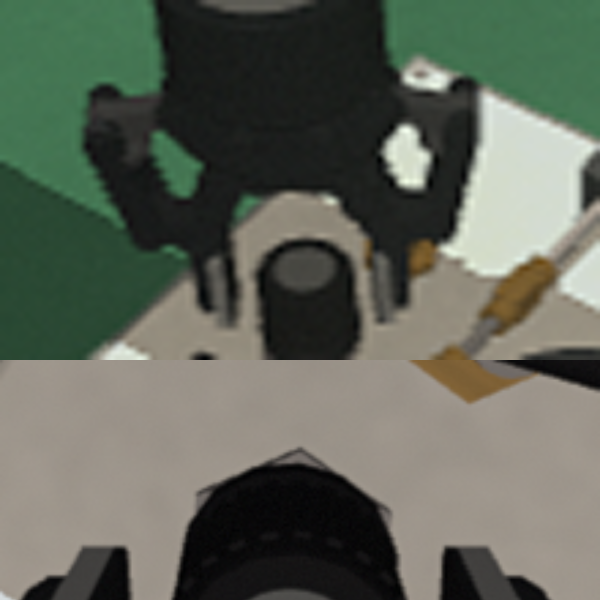

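```bash
python3 -m handwheel '[[0.5,0,0,0,0],[0.53,0,0,0,0],[0.55,0,0,0,0],[0.55,0,0,0,0]]' 20
python3 - <<'E'
from h import *
W=viewer.camera('wrist');S=viewer.camera('scene');o=get_obs();print(o['ee_pos'],o['wrist_force'],o['torque'],o['opening'])
a=cv2.resize(S['color'][140:200,210:310],None,fx=6,fy=6,interpolation=cv2.INTER_CUBIC)
b=cv2.resize(W['color'][170:290,220:440],None,fx=600/220,fy=600/220)[:240]
cv2.imwrite('pics/c4.png',np.vstack([a,b]))
E
```

```text
time: 5.65
ee_pos: [0.5266, -0.001, 0.0854]
tcp_rot: [179.9, -0.2, 35.1]
wrist_force: [-0.5, -0.7, 0.3]
opening: 0.0382
[ 0.52654123 -0.00104852  0.08535432] [ 0.36295891 -0.31604261 -0.3534429 ] [-0.04903081 -0.02945792  0.05000345] 0.038110682832573954
```

View pics/c4.png

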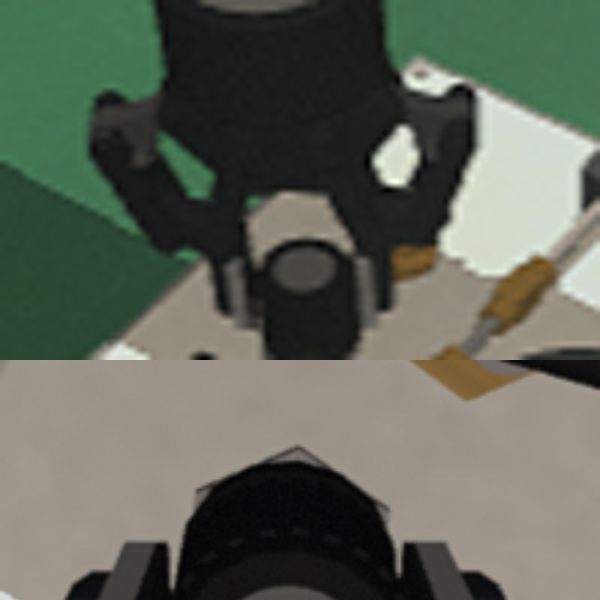

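```bash
python3 -m handwheel '[[0.58,0,0,0,0],[0.62,0,0,0,0],[0.65,0,0,0,0],[0.65,0,0,0,0],[0.65,0,0,0,0]]' 20; python3 -m handwheel '[[0.65,0,0,0.001,0],[0.65,0,0,0.002,0],[0.65,0,0,0.002,0]]' 25
```

```text
time: 6.25
ee_pos: [0.5268, -0.0009, 0.0855]
tcp_rot: [179.9, -0.2, 35.1]
wrist_force: [2.1, 2.2, 1.7]
opening: 0.0361
time: 6.55
ee_pos: [0.5267, -0.0009, 0.0872]
tcp_rot: [179.9, -0.2, 35.1]
wrist_force: [4.7, 2.2, -5.0]
opening: 0.0358
```

```bash
python3 -m handwheel '[[0.65,0,0,0.001,0],[0.65,0,0,0.002,0],[0.65,0,0,0.003,0],[0.65,0,0,0.003,0]]'
```

```text
time: 6.95
ee_pos: [0.5267, -0.0009, 0.0903]
tcp_rot: [179.9, -0.2, 35.1]
wrist_force: [3.0, 1.6, -3.9]
opening: 0.0361
```

Run:
```python
from h import *
W=viewer.camera('wrist');S=viewer.camera('scene');o=get_obs();print(o['ee_pos'],o['wrist_force'],o['torque'],o['opening'])
a=cv2.resize(S['color'][140:200,210:310],None,fx=6,fy=6,interpolation=cv2.INTER_CUBIC)
b=cv2.resize(W['color'][170:290,220:440],None,fx=600/220,fy=600/220)[:240]
cv2.imwrite('pics/c5.png',np.vstack([a,b]))
```

```text
[ 0.52673841 -0.0009189   0.09034919] [ 2.78058903  2.84958549 -2.69258913] [ 0.36965061 -0.69616997  0.01079105] 0.036095854830419646
```

View pics/c5.png

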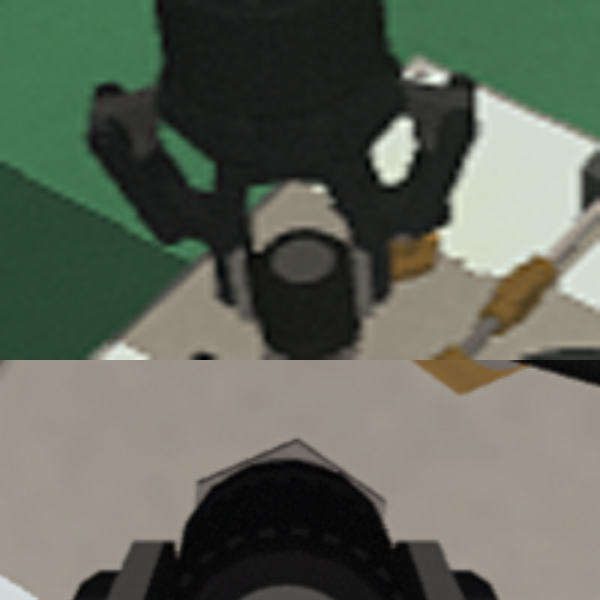

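The knob moved up with the gripper; its top went from row 268 to row 260 in the zoomed scene crop. Now I'll turn it clockwise a little and check the torque.

```bash
python3 -m handwheel '[[0.65,0,0,0,-3],[0.65,0,0,0,-7],[0.65,0,0,0,-11],[0.65,0,0,0,-15],[0.65,0,0,0,-15]]'
python3 - <<'E'
from h import *
W=viewer.camera('wrist');o=get_obs();print(o['ee_pos'],o['wrist_force'],o['torque'],o['opening'])
cv2.imwrite('pics/g1.png',cv2.resize(W['color'][180:400,240:560],None,fx=2.5,fy=2.5,interpolation=cv2.INTER_CUBIC))
cv2.imwrite('pics/g1s.png',cv2.resize(viewer.camera('scene')['color'][140:250,230:350],None,fx=5,fy=5,interpolation=cv2.INTER_CUBIC))
E
```

```text
time: 7.55
ee_pos: [0.5266, -0.001, 0.0903]
tcp_rot: [179.9, -0.2, 20.1]
wrist_force: [2.8, 0.8, -4.7]
opening: 0.0359
[ 0.52660148 -0.00101163  0.09035866] [ 2.93297631  0.82729177 -4.25669727] [ 0.12990794 -0.49509826 -0.09164646] 0.035948445720092016
```

View pics/g1s.png

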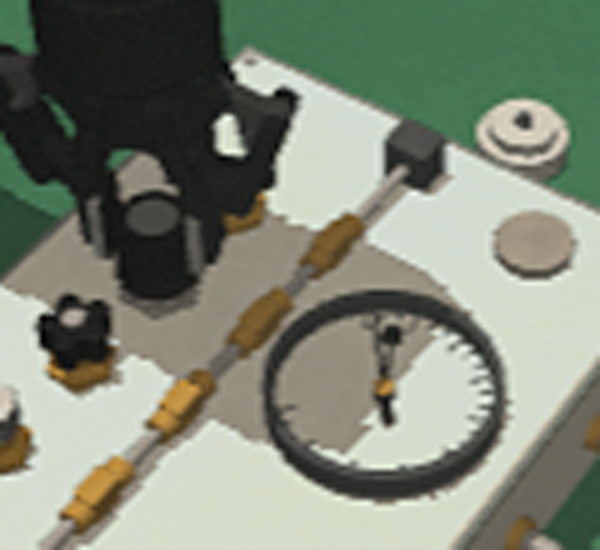

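View pics/g1.png

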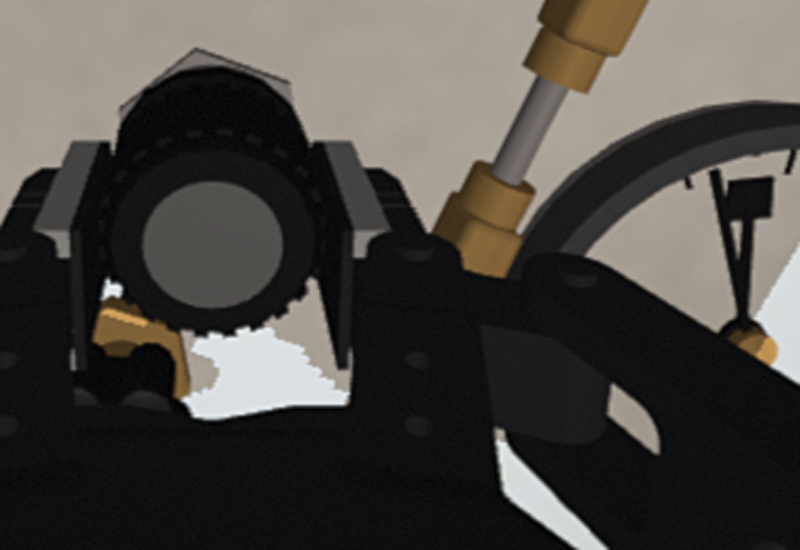

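The needle tip, at (716,172) in the zoomed wrist crop, is closing on the flag at (750,197), and the torque is about 0.1 N m. Turning further.

```bash
python3 -m handwheel '[[0.65,0,0,0,-5],[0.65,0,0,0,-10],[0.65,0,0,0,-15],[0.65,0,0,0,-20],[0.65,0,0,0,-20]]'
python3 - <<'E'
from h import *
W=viewer.camera('wrist');o=get_obs();print(o['ee_pos'],o['wrist_force'],o['torque'],o['opening'])
cv2.imwrite('pics/g2.png',cv2.resize(W['color'][150:350,400:640],None,fx=3,fy=3,interpolation=cv2.INTER_CUBIC))
E
```

```text
time: 8.15
ee_pos: [0.5264, -0.0011, 0.0904]
tcp_rot: [179.9, -0.1, 0.2]
wrist_force: [0.6, 1.9, -3.2]
opening: 0.0362
[ 0.52639137 -0.00107043  0.09032223] [ 1.21808585  1.59818479 -2.75463354] [ 0.15313084 -0.22924404 -0.04913405] 0.03622900906784091
```

View pics/g2.png

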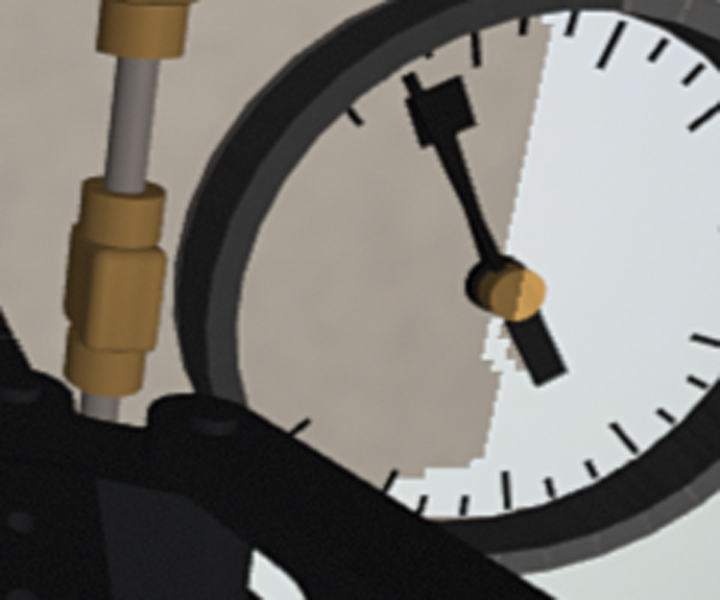

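```bash
cat > ang.py <<'E'
from h import *
def ang(c,off,s,tip,tail,flag,cap,zc=.116,zn=.114,zs=.112):
    f=lambda uv:np.array(uv)/s+np.array(off)
    T=ray(c,f(tip),zn)[0,:2];t=ray(c,f(tail),zn)[0,:2];F=ray(c,f(flag),zs)[0,:2];C=ray(c,f(cap),zc)[0,:2]
    a=lambda v:np.degrees(np.arctan2(v[1],v[0]))
    print('C',C,'tail-tip',a(T-t),'C-tip',a(T-C),np.linalg.norm(T-C),'flag',a(F-C),np.linalg.norm(F-C),'line offset of C from needle mm',1000*np.cross(T-t,C-t)/np.linalg.norm(T-t))
E
python3 - <<'E'
from ang import *
c=viewer.camera('wrist')
for k in (0,.003): ang(c,(400,150),3,(408,75),(549,378),(443,107),(517,293),.116-k,.114-k,.112-k)
ang(c,(400,150),3,(408,75),(549,378),(443,107),(517,293),.114,.112,.107)
for z in (.104,.106,.108,.110,.112,.114,.116): print(z,(proj(c,(0.6469,-.001,z))[0]-[400,150])*3)
im=c['color'];g=cv2.cvtColor(im,cv2.COLOR_BGR2GRAY)
E
```

```text
C [ 6.44899068e-01 -1.87486870e-04] tail-tip 122.30867337948332 C-tip 122.49550250620987 0.04121523167313948 flag 116.33515559976829 0.03275899271476188 line offset of C from needle mm -0.13439370510527626
C [ 0.64731722 -0.00148135] tail-tip 122.30867337948327 C-tip 122.51993547855787 0.04207213512113465 flag 116.40699801080135 0.03346491112430674 line offset of C from needle mm -0.15512883346094736
C [ 0.64651117 -0.00105006] tail-tip 122.30867337948332 C-tip 122.51190249666672 0.041786499800011964 flag 113.5843435410434 0.031739732922311234 line offset of C from needle mm -0.14821712400903098
0.104 [477.34139132 269.07711905]
0.106 [485.38243426 273.59173892]
0.108 [493.60876625 278.21038879]
0.11 [502.02686635 282.9367063 ]
0.112 [510.64351923 287.77450069]
0.114 [519.46583345 292.72776302]
0.116 [528.501261   297.80067721]
```

The needle is at about 122.4° and the set hand at about 116°, so roughly 18° of knob remains.

```bash
python3 -m handwheel '[[0.65,0,0,0,-5],[0.65,0,0,0,-10],[0.65,0,0,0,-15],[0.65,0,0,0,-18],[0.65,0,0,0,-18]]'
python3 - <<'E'
from h import *
W=viewer.camera('wrist');o=get_obs();print(o['ee_pos'],o['wrist_force'],o['torque'],o['opening'])
cv2.imwrite('pics/g3.png',cv2.resize(W['color'][100:340,400:640],None,fx=2.5,fy=2.5,interpolation=cv2.INTER_CUBIC))
cv2.imwrite('pics/g3s.png',cv2.resize(viewer.camera('scene')['color'][130:270,200:350],None,fx=4.2,fy=4.2,interpolation=cv2.INTER_CUBIC))
cv2.imwrite('pics/g3t.png',cv2.resize(viewer.camera('top')['color'][150:230,300:400],None,fx=7,fy=7,interpolation=cv2.INTER_CUBIC))
E
```

```text
time: 8.75
ee_pos: [0.5262, -0.0011, 0.0903]
tcp_rot: [179.9, -0.1, -17.5]
wrist_force: [0.9, -0.1, -2.8]
opening: 0.0362
[ 0.52616101 -0.00107117  0.090311  ] [-0.01308643  1.76082959 -1.61722809] [ 0.17583642 -0.00318315 -0.13621955] 0.03578549807498404
```

View pics/g3.png

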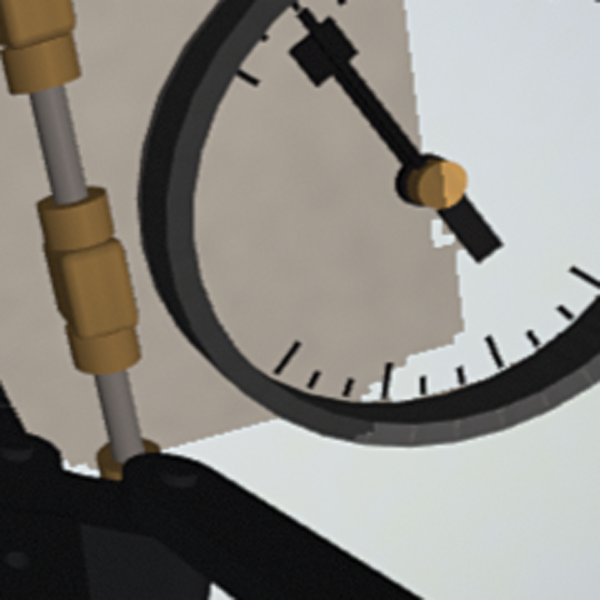

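View pics/g3t.png

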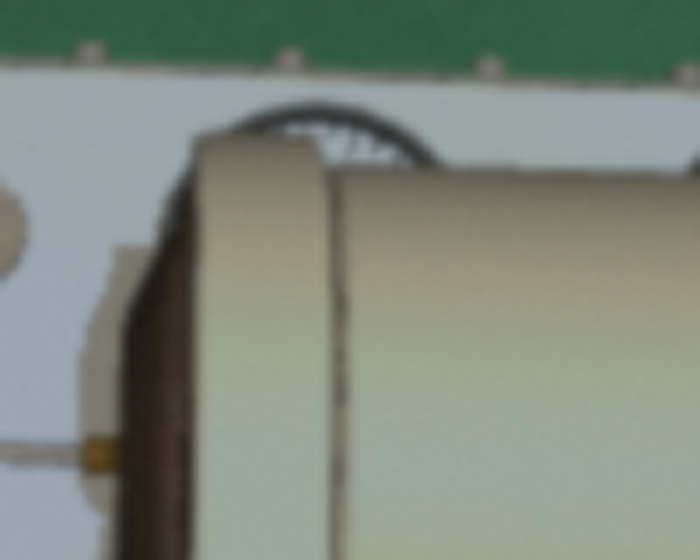

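View pics/g3s.png

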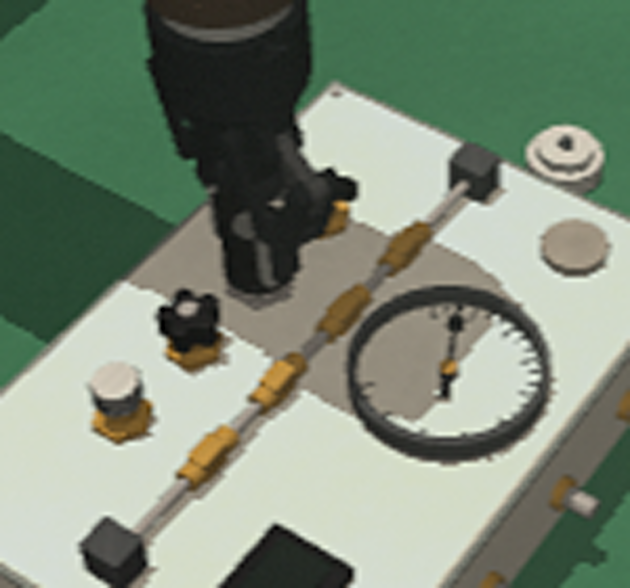

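The needle now lies over the set-hand flag. Next I'll lower gently and feel for the teeth.

```bash
python3 -m handwheel '[[0.65,0,0,-0.001,0],[0.65,0,0,-0.002,0],[0.65,0,0,-0.002,0]]';python3 -m handwheel '[[0.65,0,0,-0.0005,0],[0.65,0,0,-0.001,0],[0.65,0,0,-0.001,0]]'
```

```text
time: 9.2
ee_pos: [0.5262, -0.0011, 0.0886]
tcp_rot: [179.9, -0.1, -17.4]
wrist_force: [-1.2, 0.7, 2.7]
opening: 0.0365
time: 9.5
ee_pos: [0.5263, -0.0011, 0.0879]
tcp_rot: [179.9, -0.1, -17.4]
wrist_force: [-2.3, 1.7, 4.7]
opening: 0.0362
```

```bash
python3 -m handwheel '[[0.65,0,0,-0.0003,0],[0.65,0,0,-0.0006,0],[0.65,0,0,-0.0006,0]]'
```

```text
time: 9.8
ee_pos: [0.5263, -0.001, 0.0879]
tcp_rot: [179.9, -0.2, -17.4]
wrist_force: [-2.8, 1.5, 6.0]
opening: 0.0361
```

Contact: z stopped at 0.0879 with about 6 N. I'm starting small search turns under light pressure.

```bash
python3 -m handwheel '[[0.65,0,0,-0.001,-1.5],[0.65,0,0,-0.001,-3],[0.65,0,0,-0.001,-4.5],[0.65,0,0,-0.001,-6],[0.65,0,0,-0.001,-6]]'
```

```text
time: 10.3
ee_pos: [0.5263, -0.001, 0.0878]
tcp_rot: [179.9, -0.2, -23.4]
wrist_force: [-5.0, 0.7, 9.3]
opening: 0.036
```

```bash
python3 -m handwheel '[[0.65,0,0,-0.0005,3],[0.65,0,0,-0.0007,6],[0.65,0,0,-0.0007,8],[0.65,0,0,-0.0007,10],[0.65,0,0,-0.0007,12]]'
```

```text
time: 10.8
ee_pos: [0.5264, -0.001, 0.0879]
tcp_rot: [179.9, -0.3, -11.3]
wrist_force: [-3.6, 0.8, 7.3]
opening: 0.036
```

```bash
python3 -m handwheel '[[0.65,0,0,-0.0007,2],[0.65,0,0,-0.0007,4],[0.65,0,0,-0.0007,6],[0.65,0,0,-0.0007,8],[0.65,0,0,-0.0007,8]]'
python3 - <<'E'
from h import *
W=viewer.camera('wrist');o=get_obs();print(o['ee_pos'],o['wrist_force'],o['torque'],o['opening'])
cv2.imwrite('pics/g4.png',cv2.resize(W['color'][100:340,400:640],None,fx=2.5,fy=2.5,interpolation=cv2.INTER_CUBIC))
E
```

```text
time: 11.3
ee_pos: [0.5265, -0.0011, 0.0872]
tcp_rot: [179.9, -0.3, -3.3]
wrist_force: [-1.4, 1.0, 2.3]
opening: 0.0363
[ 0.52644575 -0.00105691  0.08715799] [-0.37291408  1.17406184  1.85010426] [0.22601157 0.33110904 0.09863659] 0.035816590054690116
```

View pics/g4.png

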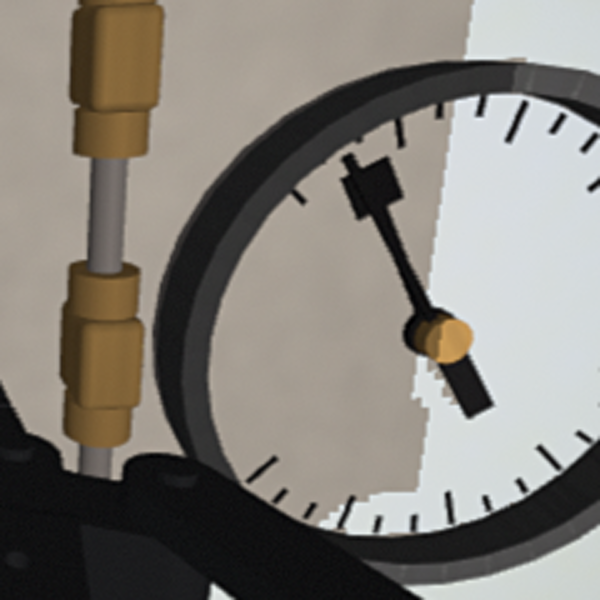

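z has dropped to 0.0872 and the push has fallen to 2 N, so it's entering a notch at yaw −3.3°. The needle is still close to the flag. Pressing gently down.

```bash
python3 -m handwheel '[[0.65,0,0,-0.0005,0],[0.65,0,0,-0.001,0],[0.65,0,0,-0.001,0]]'; python3 -m handwheel '[[0.65,0,0,-0.0005,0],[0.65,0,0,-0.001,0],[0.65,0,0,-0.001,0]]'
```

```text
time: 11.65
ee_pos: [0.5264, -0.001, 0.086]
tcp_rot: [179.9, -0.3, -3.4]
wrist_force: [-0.8, 1.5, 1.7]
opening: 0.0364
time: 11.95
ee_pos: [0.5265, -0.0011, 0.0855]
tcp_rot: [179.9, -0.3, -3.4]
wrist_force: [-2.8, 1.4, 6.6]
opening: 0.0362
```

```bash
python3 -m handwheel '[[0.65,0,0,-0.0005,0],[0.65,0,0,-0.001,0],[0.65,0,0,-0.0012,0],[0.65,0,0,-0.0012,0]]';  python3 - <<'E'
from ang import *
W=viewer.camera('wrist');o=get_obs();print(o['ee_pos'],o['wrist_force'],o['torque'],o['opening'])
a=cv2.resize(viewer.camera('scene')['color'][140:200,210:310],None,fx=6,fy=6,interpolation=cv2.INTER_CUBIC)
b=cv2.resize(W['color'][170:290,220:440],None,fx=600/220,fy=600/220)[:240]
cv2.imwrite('pics/c6.png',np.vstack([a,b]))
cv2.imwrite('pics/g5.png',cv2.resize(W['color'][130:290,440:600],None,fx=4,fy=4,interpolation=cv2.INTER_CUBIC))
E
```

```text
time: 12.35
ee_pos: [0.5266, -0.0011, 0.0854]
tcp_rot: [179.9, -0.3, -3.4]
wrist_force: [-4.6, 1.0, 11.0]
opening: 0.036
[ 0.52656973 -0.00108368  0.08542253] [-5.57799882  1.66701655 11.06449348] [ 0.20200487  1.13776349 -0.01627074] 0.03632745756616169
```

View pics/c6.png

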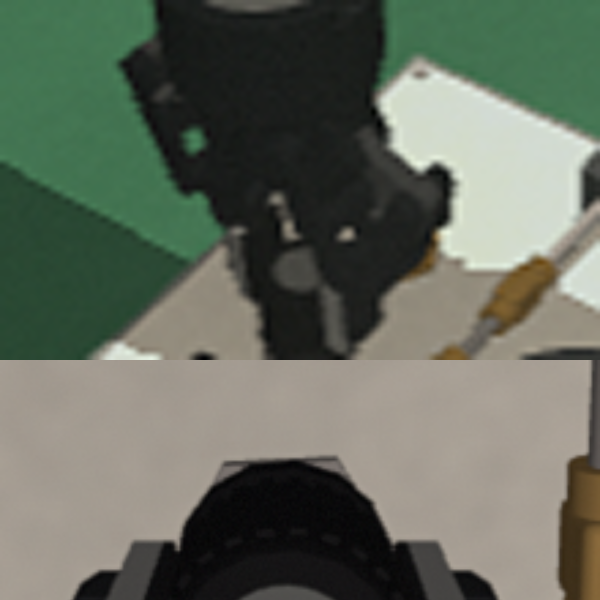

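View pics/g5.png

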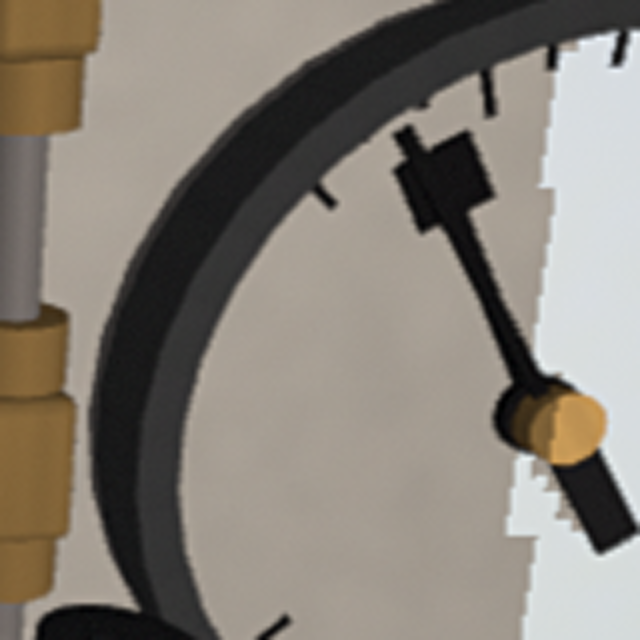

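```bash
python3 - <<'E' 2>/dev/null
from ang import *
W=viewer.camera('wrist')
for zs in (.112,.109): ang(W,(440,130),4,(403,130),(617,540),(444,182),(568,428),.115,.113,zs)
E
```

```text
C [ 0.64587453 -0.00123783] tail-tip 121.13820626941902 C-tip 121.13521371522627 0.04173843891380603 flag 118.13988884432545 0.03325799920827414 line offset of C from needle mm 0.0021799954791601106
C [ 0.64587453 -0.00123783] tail-tip 121.13820626941902 C-tip 121.13521371522627 0.04173843891380603 flag 115.48058286148752 0.031688173326614624 line offset of C from needle mm 0.0021799954791601106
```

The needle is 3–5.7° from the set hand, which is 2–4 mm at the tip. The knob is at its home height (TCP z 0.0854, same as at the start) against a firm stop. Releasing.

```bash
python3 -m handwheel '[[0.62,0,0,-0.0003,0],[0.58,0,0,-0.0003,0],[0.53,0,0,-0.0003,0],[0.48,0,0,0,0],[0.47,0,0,0,0]]'
python3 - <<'E'
from h import *
W=viewer.camera('wrist');o=get_obs();print(o['ee_pos'],o['wrist_force'],o['opening'])
a=cv2.resize(viewer.camera('scene')['color'][140:200,210:310],None,fx=6,fy=6,interpolation=cv2.INTER_CUBIC)
b=cv2.resize(W['color'][170:290,220:440],None,fx=600/220,fy=600/220)[:240]
cv2.imwrite('pics/c7.png',np.vstack([a,b]))
E
```

```text
time: 13.0
ee_pos: [0.5266, -0.0012, 0.0851]
tcp_rot: [179.9, -0.3, -3.4]
wrist_force: [-0.1, 0.6, 0.1]
opening: 0.0456
[ 0.52654471 -0.00115409  0.08511761] [ 0.38534208 -0.07650525  0.53447014] 0.04560007002311284
```

View pics/c7.png

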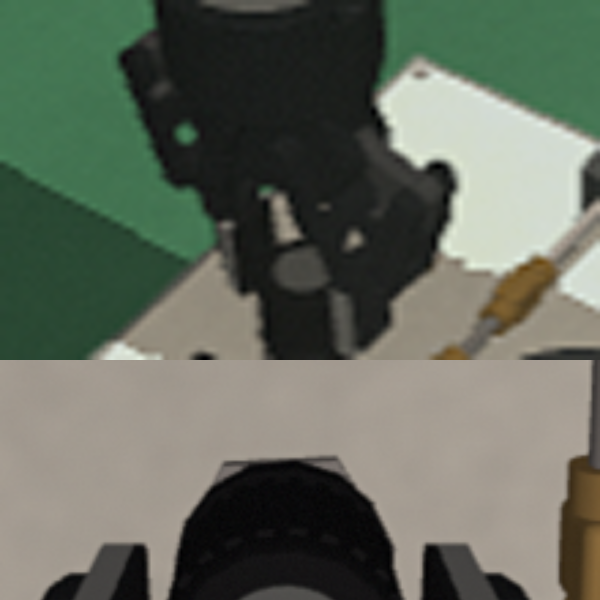

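Both pads are clear of the knob. Rising straight up.

```bash
python3 -m handwheel '[[0.47,0,0,0.01,0],[0.47,0,0,0.03,0],[0.47,0,0,0.05,0],[0.47,0,0,0.07,0],[0.47,0,0,0.09,0]]'; python3 -m handwheel '[[0.47,-0.03,0,0.03,0],[0.47,-0.08,0,0.05,0],[0.47,-0.12,0,0.05,0],[0.47,-0.15,0,0.05,0],[0.47,-0.15,0,0.05,0]]'
python3 - <<'E'
from h import *
o=get_obs();print(o['ee_pos'],o['wrist_force'])
for i in range(4): T=viewer.camera('top')
im=T['color'];cv2.imwrite('pics/t9.png',cv2.resize(im[150:285,265:450],None,fx=4.3,fy=4.3,interpolation=cv2.INTER_CUBIC))
S=viewer.camera('scene');cv2.imwrite('pics/s9.png',cv2.resize(S['color'][145:325,170:375],None,fx=3.3,fy=3.3,interpolation=cv2.INTER_CUBIC))
W=viewer.camera('wrist');cv2.imwrite('pics/w9.png',W['color'])
E
```

```text
time: 13.6
ee_pos: [0.5266, -0.0011, 0.1768]
tcp_rot: [179.9, -0.4, -3.4]
wrist_force: [1.6, -0.8, -0.5]
opening: 0.0453
time: 14.1
ee_pos: [0.3742, -0.0012, 0.2289]
tcp_rot: [180.0, -0.5, -3.4]
wrist_force: [0.7, -0.4, 0.7]
opening: 0.045
[ 0.37422182 -0.0011622   0.22887803] [ 0.68253955 -0.44929172  0.65615142]
```

View pics/t9.png

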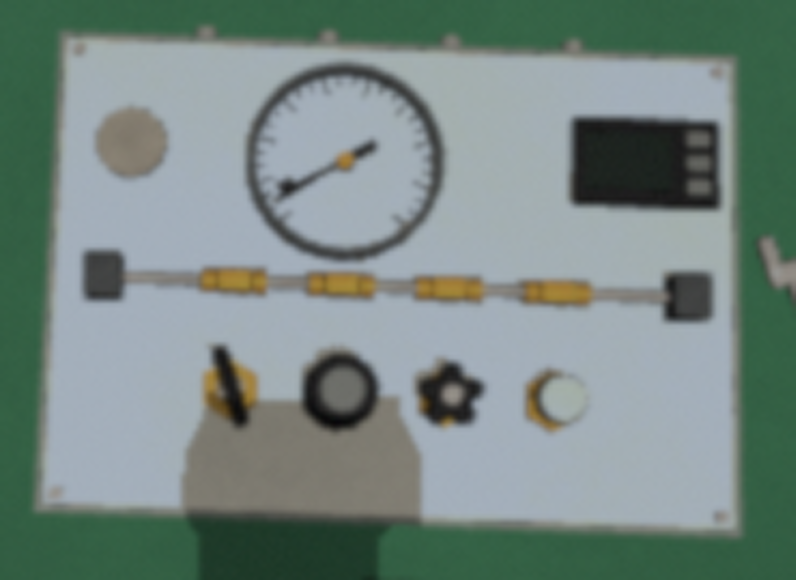

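View pics/s9.png

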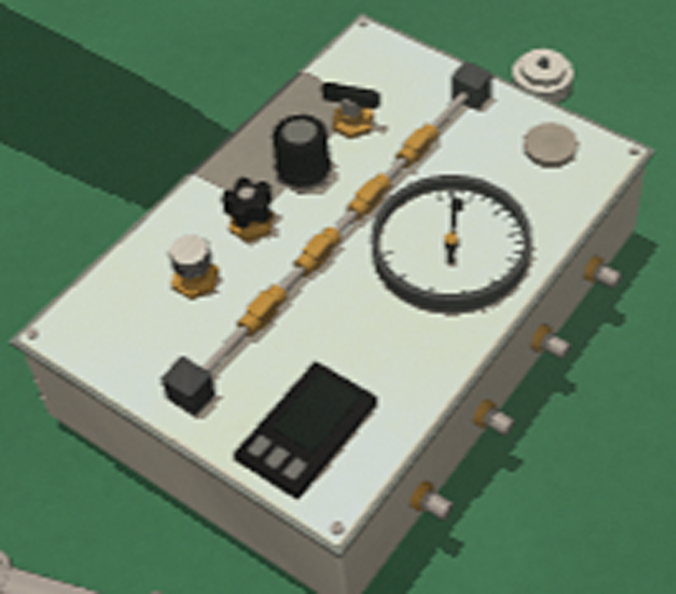

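View pics/w9.png

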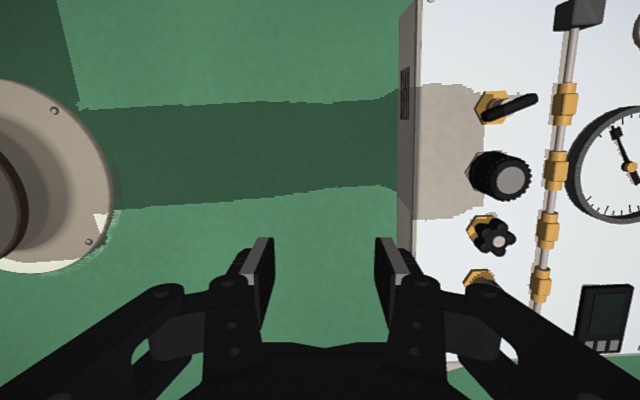

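The views after withdrawing show:
- **Knob:** back at its starting height, with its top at the same scene pixel, (302,131).
- **Gauge:** in the top view the needle tip is at (279,197) and the flag at (288,187), about 3 mm apart.
- **Surroundings:** the valves and loose parts look unchanged.

Handing in.

```bash
python3 -c "
from workcell import job_done
print(job_done())"
```

```text
the job is handed in; nothing more can be done
None
```

The regulator is locked in a notch close to the set hand, and I handed the job in at about 14 s of the 61 s allowed; no verdict is reported.

I pulled the knob up about 5 mm and turned it clockwise about 52° until the needle lay over the set hand. It came down on the teeth at about 6 N. I felt for the notch with small turns, 6° clockwise and then back, and it dropped in about 14° short of that setting. I pressed it home at about 11 N, let go and withdrew.

**Last checks:**
- **Knob height:** it is back at its starting height, by tool height (0.0854 m both times) and in the scene picture.
- **Needle:** its tip is about 2–4 mm from the set hand, against the 6 mm allowed.
- **Valves and loose parts:** the three valves, the porous stone and the top cap look unmoved. The spanner is only partly in the last pictures, but nothing went near it.
- **Forces:** the highest wrist reading I saw was about 12 N.

**Checks that disagreed:**
- **Fingertip height:** with the gripper partly open, the cameras put the fingertips about 35 mm above the reported tool tip. I went by the pictures when going down to grip.
- **Set-hand angle:** readings ran from about 113.5° to 118°, depending on the view and assumed height. That is why the needle gap is a range.
- **Nearest notch:** I searched only about 6° clockwise past the setting. That this notch is the nearest rests on the stated 30–40° spacing, not on feeling the next one.

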